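# Hold the round scrap bin open, then let it close

### The arm

A 6-joint arm with a two-finger parallel gripper is mounted at the origin on the work surface. World frame = base frame: x ahead of the robot, y to its left, z up, the work surface at z = 0. Lengths are in mm, angles in rad, forces in N, time in s.
With the tool pointing down it reaches from about 350 to 975 mm from the base axis. Payload 7.1 kg.
Tool frame: the origin (TCP) lies between the finger pads; the fingertips stand 8 mm ahead of it and the grasp point (between the pads) lies 11 mm behind it; x points along the fingers, y is the direction in which the jaws open and shut, and the axes are right-handed (so a half turn about x gives the same grasp; the last joint's range is limited). The gripper opens to 88 mm and grips with 3 to 60 N. Pads are 20 mm wide; open, the fingers measure 115 mm over their backs; the gripper's body (75 mm by 178 mm) begins 61 mm behind the grasp point.
Start: joints at [-1.2, 0.423, 1.63, -0, 1.089, -0.019], TCP at [237.518, -578.092, 230.675] pointing down, gripper open.
Joint ranges: [-3, 3], [-0.9, 2.11], [0.09, 2.58], [-1.31, 4.45], [0.11, 2.69], [-2.54, 2.54]. Speed limits (rad/s): [2.39, 2.39, 3.01, 3.14, 3.14, 3.14].

### API

Orientations are given as a rotation vector (axis times angle).
In Python, from workcell import ctrl gives the robot as it stands.
- The arm moves only by the tool apply_moves, never from a script. Its argument "increments" is a list of rows, each an object with "gripper": the opening in per cent of the stroke, from 0 (shut) to 100 (fully open); "delta_pos": the shift along the tool's x, y, z in cm, a list of three; "dr": the turn, a rotation vector about the tool's x, y, z in rad, a list of three. In form: [{"gripper": gripper, "delta_pos": [dx, dy, dz], "dr": [ax, ay, az]}, ...]. A call has exactly 5 rows; each row shifts and turns the commanded pose from where the row before left it, along the tool's axes as they then stand; what a row does not reach is not made up. A row lasts 1/12 s, in which the tool goes at most 41.7 mm and 7.16 degrees, less where a joint would pass 70% of its speed; a pose out of reach is approached as far as the arm can. A call with a gripper value outside its range is refused whole. The fingers move at their own pace and stop on an object; the grip force is fixed at half the most. Time passes only in rows, so rows that do not move let the fingers close, or fill a call up. It gives the time, the measured TCP pose, the force and the opening at its end, in the units of the state.
- ctrl.get_obs(): the state, without advancing time (a new reading comes with each control period).
- ctrl.get_image(name): name is "scene" or "top" or "wrist"; returns a dict with "img" (420x560x3 uint8, red, green, blue), "range_z" (420x560 float32, mm along the optical axis (not along the pixel's ray), 0 where there is no reading), "mtx" (3x3 intrinsics, pixels), "k1" (the pictures are not rectified: a ray, as slopes to the right and down, at radius r is drawn at 1 + k1 r^2 times it, then the intrinsics apply), "rvec" (rotation vector, rad) and "tvec" (3), from world to camera coordinates, as OpenCV has them. Camera axes: x right, y down, z forward; pixel columns grow to the right and rows downward; lengths in mm; the calibration is good to about 2 mm. A picture is of the moment at which its call begins.
- ctrl.close_job(): hands the job in, once; it reports no verdict.
The state is a dict: "t": time; "qpos": joint angles; "qvel": joint speeds; "joint_torque": joint torques, N m; "ee_pos": TCP position; "orientation": TCP orientation; "ft_force": force on the tool from outside, world axes, zero at the start; "moment": the same for the moment, N m; "width": finger opening in mm.
Only numpy, scipy, OpenCV 4.12 (cv2) and the standard library are available. Lean on these libraries where they do the work, as an engineer would, in place of code of your own. Each camera call takes 0.05 s, during which the arm holds its last target. There are 200 camera calls.

### The job

I have a handful of clipped component leads to throw away: press the paddle lever on the front of the round scrap bin all the way down and hold its lid fully raised for about three seconds, then let go and back away so that the lid closes. Work the lid only by its lever and do not touch the lid itself; leave the square bin shut and the torch standing where it is.

Things in the scene. Friction and masses are not known exactly. Their poses are not given: they have to be found in the camera images.
- round_pad (a point): Top centre of the black paddle (50 x 60 wide x 8 mm) of the round steel bin's lever, level, 120 mm above the desk, 86 mm out from the bin's wall on the robot's side. x points to the bin, y across, z up out of the paddle; turns with the lever. Pressed, it sinks 28 mm (lever 0.36 rad) and nears the bin by 3 mm, to a firm stop; pushes back 3 to 10 N and springs up when let go. Nothing is under it.
- round_lid: Round steel lid, 144 mm across, 15 mm thick, of the fixed drum-shaped bin (140 mm across, 155 mm high). Origin on its hinge at the back rim, 140 mm above the desk, opposite the lever; x points from lever side to back, z out of its top. Turns 3.3 times as far as the lever: front edge swings up and away from the lever, 1.19 rad at the lever's stop; falls softly shut in under 2 s when let go.
- square_lid: Square steel lid, 142 x 142 x 11 mm, of the other bin: fixed, square, 140 x 140 mm, 151 mm high, with the same lever and paddle towards the robot at the same height and distance from its wall. Origin and axes as for the round lid. Must stay shut. The bins stand side by side, either one on the left.
- torch: Blue torch (flashlight) standing loose on the desk on its tail, 145 mm high, 52 mm across at its head, 38 mm at its body; origin at the centre of its underside. To be left standing.
Not all that is in view belongs to the job. There is more than one size of the torch; the one meant has the size given above.

How it is judged (in metres and radians):
On the way:
1. the round bin's lid is held raised by at least 0.95 rad for 2.5 s on end (angle between round_lid's own z axis and vertical above 0.95 rad), for 2.5 s.
At the end, for the whole second after the job is handed in: After having been held up, the round bin's lid is shut again (within 0.08 rad) and at rest, the square bin's lid is shut (within 0.08 rad), and the torch stands upright (within 0.1 rad) within 20 mm of where it was (angle between each of round_lid, square_lid's own z axis and vertical below 0.08 rad and angular speed of round_lid below 0.1 rad/s and angle between torch's own z axis and vertical below 0.1 rad and distance of torch from where it was at the start of the episode below 0.02 m); the robot touches nothing.
It fails at once if the robot touches the round bin's lid (over 1 N) (contact force between any of the arm, the fingers and round_lid above 1 N).
It fails at once if the square bin's lid is raised by more than 0.15 rad (angle between square_lid's own z axis and vertical above 0.15 rad).
It fails at once if the torch is knocked over (tilted by more than 0.35 rad) (angle between torch's own z axis and vertical above 0.35 rad).
It also fails if it takes over 38 s, if anything falls off the work surface, if the arm or the gripper's body presses on something with over 40 N, if the wrist force passes 120 N, or if a joint passes its speed limit or range.

## Working session

There is one attempt and no reset: what is moved stays moved. The work goes in short steps, Python scripts to look and compute and a tool call to move; the robot and the scene stay as the last step left them, time stands still between calls to the robot, and variables do not carry over. Pictures are saved under pics/ and viewed, about 8 in all and at most 12, crops included, and the job is handed in when it is done.

Besides the shell and the picture viewer there is one more tool, called after "Request:" as a command line: name --argument value ..., lists and objects as JSON in quotes. apply_moves: Moves the arm, as the interface text tells. Its arguments: {"type":"object","properties":{"increments":{"type":"array","items":{"type":"object","properties":{"gripper":{"type":"number"},"delta_pos":{"type":"array","items":{"type":"number"}},"dr":{"type":"array","items":{"type":"number"}}}}}},"required":["increments"]}

```bash
mkdir -p pics
cat > h.py <<'E'
import numpy as np, cv2
from workcell import ctrl
def grab(n):
    d=ctrl.get_image(n); cv2.imwrite(f'pics/{n}_{ctrl.get_obs()["t"]:.2f}.png',d['img'][:,:,::-1]); np.save(f'pics/{n}.npy',d,allow_pickle=True); return d
def cloud(d):
    h,w=d['range_z'].shape; u,v=np.meshgrid(np.arange(w),np.arange(h))
    p=np.stack([u,v],-1).reshape(-1,1,2).astype(np.float64)
    n=cv2.undistortPoints(p,np.array(d['mtx'],float),np.array([d['k1'],0,0,0,0.])).reshape(-1,2)
    z=d['range_z'].reshape(-1,1); c=np.hstack([n*z,z]); R=cv2.Rodrigues(np.array(d['rvec'],float))[0]
    P=(c-np.array(d['tvec'],float).ravel())@R; P[z[:,0]==0]=np.nan
    return P.reshape(h,w,3)
E
python3 - <<'E'
from h import *
for n in('scene','top'):
    d=grab(n); print(n,d['k1'],d['tvec'])
print(ctrl.get_obs())
a=[np.load(f'pics/{n}.npy',allow_pickle=True).item()['img'] for n in('scene','top')]
cv2.imwrite('pics/s.png',a[0][:,:,::-1]);cv2.imwrite('pics/t.png',a[1][:,:,::-1])
E
```

```text
scene -0.1349056843294344 [-147.76712008 -326.98632322 1551.10108799]
top -0.05791924556635426 [-121.2549661   634.10407182 1087.52865999]
{'t': 0.1, 'qpos': array([-1.20002790e+00,  4.23771916e-01,  1.63055510e+00, -4.23006380e-05,
        1.08859183e+00, -1.90069295e-02]), 'qvel': array([-0.00117715, -0.003158  , -0.0035348 , -0.00016857, -0.00032339,
       -0.00025802]), 'joint_torque': array([-3.37543115e-04, -5.45612490e+01, -2.74325430e+01,  6.45369664e-02,
        1.87649438e-02, -2.47098257e-05]), 'ee_pos': array([ 237.33086981, -577.68979245,  229.99771484]), 'orientation': array([ 2.0079456 ,  0.39775913, -2.0084961 ]), 'ft_force': array([-0.10984323, -0.34884958, -0.15419372]), 'moment': array([-0.00509878,  0.04316494,  0.05624715]), 'width': 88.083652681028}
```

View pics/s.png

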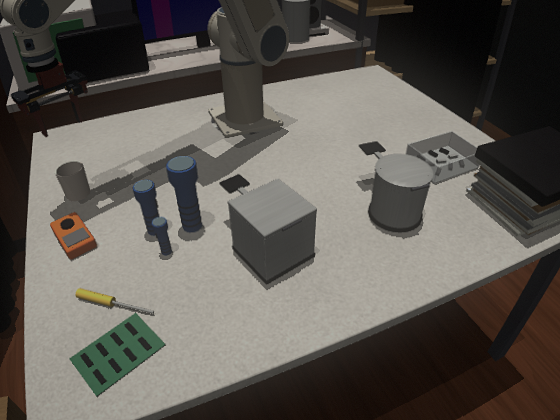

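View pics/t.png

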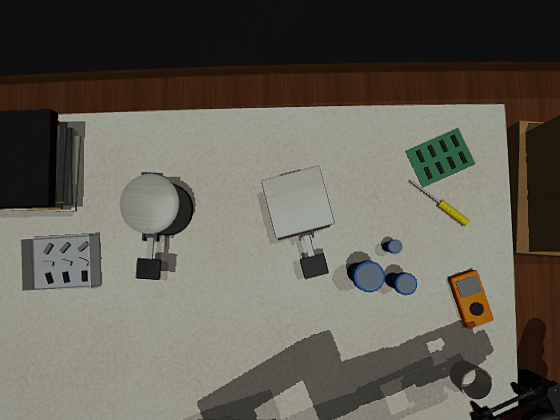

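The round bin is at top-view (150,204) with its paddle at (149,269), and the square bin is at (298,202) with its paddle at (314,266). There are three torches, at (369,276), (404,284) and (394,246). I'll measure all of these and enlarge a crop.

Run:
```python
from h import *
d=np.load('pics/top.npy',allow_pickle=True).item(); P=cloud(d); img=d['img']; 
def rep(nm,m):
    p=P[m]; p=p[~np.isnan(p).any(1)]
    if len(p): print(nm,len(p),'med',np.median(p,0).round(1),'min',np.percentile(p,2,0).round(0),'max',np.percentile(p,98,0).round(0))
g=img.max(2)<70
for nm,(u,v) in dict(roundpad=(149,269),sqpad=(314,266)).items():
    z=np.zeros(g.shape,bool); z[v-18:v+18,u-20:u+20]=1
    m=z&g&(abs(P[...,2]-120)<15); rep(nm,m)
    vv,uu=np.nonzero(m); print(cv2.minAreaRect(np.float32(P[m][:,:2])))
for nm,(u,v) in dict(roundlid=(150,204),sqlid=(298,202)).items():
    z=np.zeros(g.shape,bool); z[v-45:v+45,u-45:u+45]=1
    m=z&(abs(P[...,2]-150)<15); rep(nm,m); print(cv2.minAreaRect(np.float32(P[m][:,:2])), cv2.minEnclosingCircle(np.float32(P[m][:,:2])))
for nm,(u,v) in dict(tA=(369,276),tB=(404,284),tC=(394,246)).items():
    z=np.zeros(g.shape,bool); z[v-18:v+18,u-18:u+18]=1
    h=np.nanpercentile(P[v-3:v+4,u-3:u+4,2],50); m=z&(abs(P[...,2]-h)<8); rep(nm,m)
rep('all>160',P[...,2]>165)
m=(P[...,2]>30)&(P[...,0]<700)&(abs(P[...,1])<600); rep('obst',m)
for nm in ('roundlid',):pass
a=cv2.resize(img[170:310,100:440,::-1],None,fx=2.3,fy=2.3,interpolation=cv2.INTER_CUBIC); cv2.imwrite('pics/crop.png',a)
```

```text
roundpad 498 med [517.  194.5 119.8] min [493. 166. 116.] max [539. 223. 124.]
((521.2120361328125, 194.97695922851562), (59.49414825439453, 60.38529586791992), 85.75532531738281)
sqpad 515 med [ 518.4 -204.9  119.7] min [ 493. -234.  116.] max [ 545. -174.  124.]
((518.0283813476562, -204.6333465576172), (49.67332077026367, 59.835140228271484), 13.21590805053711)
roundlid 2815 med [671.2 182.2 151.8] min [608. 121. 144.] max [740. 248. 156.]
((671.6558837890625, 185.2699737548828), (144.5348663330078, 143.2012939453125), 42.26698684692383) ((675.470458984375, 185.22640991210938), 75.2252426147461)
sqlid 3605 med [ 668.2 -167.7  150.7] min [ 597. -239.  147.] max [740. -96. 154.]
((670.0095825195312, -167.31338500976562), (142.8410186767578, 142.29095458984375), 13.840341567993164) ((668.4389038085938, -167.81375122070312), 97.76065063476562)
tA 779 med [ 495.9 -321.9  195.8] min [ 465. -353.  192.] max [ 526. -291.  199.]
tB 401 med [ 474.1 -414.3  146. ] min [ 451. -438.  141.] max [ 496. -391.  150.]
tC 156 med [ 560.9 -403.7   99.1] min [ 546. -419.   94.] max [ 578. -389.  103.]
all>160 3088 med [ 272.2 -558.3  323.9] min [ 230. -642.  191.] max [ 522. -294.  433.]
obst 12190 med [ 601.6 -143.5  150.1] min [ 230. -591.   32.] max [697. 559. 400.]
```

View pics/crop.png

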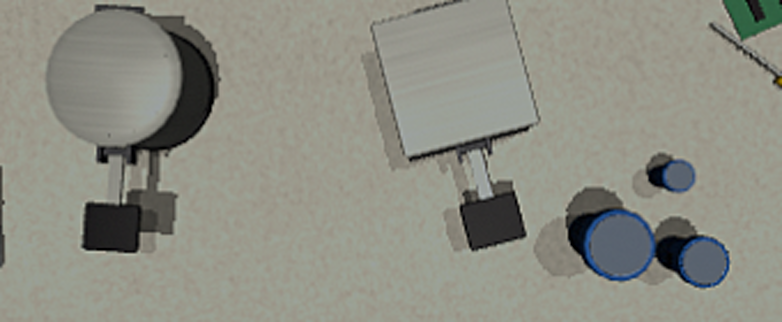

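The round bin is the drum on the left. Its paddle centre is at about (516.5, 194.5, 120), 155 mm from the lid centre (671.5, 184.5), where 86+70 = 156 mm is expected. Torch candidates:
- A (369,276): 196 mm high.
- B (404,284): 146 mm high and about 50 mm across.
- C (394,246): 99 mm high.

B fits the description. The straight path at z 230 clears all of them. Next I'll work out the moves in tool axes.

Run:
```python
from h import *
from scipy.spatial.transform import Rotation as Ro
o=ctrl.get_obs(); R=Ro.from_rotvec(o['orientation']).as_matrix(); print(R.round(3))
yaw=np.arctan2(184.5-194.5,671.5-516.5)
Y=np.array([-np.sin(yaw),np.cos(yaw),0])
for s in(1,-1):
    T=np.column_stack([[0,0,-1],s*Y,np.cross([0,0,-1],s*Y)]); print(s,Ro.from_matrix(R.T@T).as_rotvec().round(3))
d=np.array([514,195,o['ee_pos'][2]])-o['ee_pos']; print('total tool cm',(R.T@d/10).round(2),o['qpos'][5])
```

```text
[[-0.001  0.38  -0.925]
 [ 0.001 -0.925 -0.38 ]
 [-1.    -0.001  0.   ]]
1 [-2.687e+00 -2.000e-03  0.000e+00]
-1 [0.454 0.    0.001]
total tool cm [  0.08 -60.96 -54.95] -0.01900692954226761
```

Request:
apply_moves --increments '[{"gripper": 0,"delta_pos": [0,-2.4,-2.2],"dr": [0,0,0]},{"gripper": 0,"delta_pos": [0,-2.4,-2.2],"dr": [0,0,0]},{"gripper": 0,"delta_pos": [0,-2.4,-2.2],"dr": [0,0,0]},{"gripper": 0,"delta_pos": [0,-2.4,-2.2],"dr": [0,0,0]},{"gripper": 0,"delta_pos": [0,-2.4,-2.2],"dr": [0,0,0]}]'

```text
t: 0.52
ee_pos: [293.7, -423.6, 230.3]
orientation: [2.008, 0.397, -2.009]
ft_force: [0.5, 0.2, 0.5]
width: 58.0
```

Request:
apply_moves --increments '[{"gripper": 0,"delta_pos": [0,-2.4,-2.2],"dr": [0,0,0]},{"gripper": 0,"delta_pos": [0,-2.4,-2.2],"dr": [0,0,0]},{"gripper": 0,"delta_pos": [0,-2.4,-2.2],"dr": [0,0,0]},{"gripper": 0,"delta_pos": [0,-2.4,-2.2],"dr": [0,0,0]},{"gripper": 0,"delta_pos": [0,-2.4,-2.2],"dr": [0,0,0]}]'

```text
t: 0.93
ee_pos: [349.8, -270.9, 230.5]
orientation: [2.008, 0.396, -2.008]
ft_force: [0.1, -0.7, 0.9]
width: 24.9
```

Request:
apply_moves --increments '[{"gripper": 0,"delta_pos": [0,-2.4,-2.2],"dr": [0,0,0]},{"gripper": 0,"delta_pos": [0,-2.4,-2.2],"dr": [0,0,0]},{"gripper": 0,"delta_pos": [0,-2.4,-2.2],"dr": [0,0,0]},{"gripper": 0,"delta_pos": [0,-2.4,-2.2],"dr": [0,0,0]},{"gripper": 0,"delta_pos": [0,-2.4,-2.2],"dr": [0,0,0]}]'

```text
t: 1.35
ee_pos: [406.0, -118.1, 230.6]
orientation: [2.008, 0.396, -2.008]
ft_force: [0.4, 0.1, -0.5]
width: 0.9
```

Request:
apply_moves --increments '[{"gripper": 0,"delta_pos": [0,-2.4,-2.2],"dr": [0,0,0]},{"gripper": 0,"delta_pos": [0,-2.4,-2.2],"dr": [0,0,0]},{"gripper": 0,"delta_pos": [0,-2.4,-2.2],"dr": [0,0,0]},{"gripper": 0,"delta_pos": [0,-2.4,-2.2],"dr": [0,0,0]},{"gripper": 0,"delta_pos": [0,-2.4,-2.2],"dr": [0,0,0]}]'

```text
t: 1.77
ee_pos: [462.2, 34.8, 230.6]
orientation: [2.007, 0.396, -2.008]
ft_force: [0.5, -0.2, -0.2]
width: 0.2
```

Request:
apply_moves --increments '[{"gripper": 0,"delta_pos": [0,-2.4,-2.2],"dr": [0,0,0]},{"gripper": 0,"delta_pos": [0,-2.4,-2.2],"dr": [0,0,0]},{"gripper": 0,"delta_pos": [0,-2.4,-2.2],"dr": [0,0,0]},{"gripper": 0,"delta_pos": [0,-2.4,-2.2],"dr": [0,0,0]},{"gripper": 0,"delta_pos": [0,-1.0,0],"dr": [0,0,0]}]'

```text
t: 2.18
ee_pos: [505.3, 168.2, 230.7]
orientation: [2.009, 0.399, -2.005]
ft_force: [-0.3, -0.1, 0.5]
width: 0.5
```

Request:
apply_moves --increments '[{"gripper": 0,"delta_pos": [0,0,0],"dr": [0.11,0,0]},{"gripper": 0,"delta_pos": [0,0,0],"dr": [0.11,0,0]},{"gripper": 0,"delta_pos": [0,0,0],"dr": [0.11,0,0]},{"gripper": 0,"delta_pos": [0,0,0],"dr": [0.12,0,0]},{"gripper": 0,"delta_pos": [0,0,0],"dr": [0,0,0]}]'

```text
t: 2.6
ee_pos: [502.6, 164.2, 230.3]
orientation: [-2.188, 0.071, 2.19]
ft_force: [0.1, -0.1, 0.5]
width: 0.4
```

Request:
apply_moves --increments '[{"gripper": 0,"delta_pos": [0,-3.15,-1.0],"dr": [0,0,0]},{"gripper": 0,"delta_pos": [3,0,0],"dr": [0,0,0]},{"gripper": 0,"delta_pos": [3,0,0],"dr": [0,0,0]},{"gripper": 0,"delta_pos": [2,0,0],"dr": [0,0,0]},{"gripper": 0,"delta_pos": [0,0,0],"dr": [0,0,0]}]'

```text
t: 3.02
ee_pos: [512.0, 194.2, 146.7]
orientation: [-2.186, 0.065, 2.202]
ft_force: [-1.1, -0.5, -0.7]
width: 0.3
```

Run:
```python
from h import *
a=grab('scene')['img'][100:270,300:500,::-1]; b=grab('top')['img'][120:320,60:260,::-1]
a=cv2.resize(a,(400,340));b=cv2.resize(b,(400,400)); c=np.zeros((400,800,3),np.uint8);c[:340,:400]=a;c[:,400:]=b
cv2.imwrite('pics/c2.png',c); o=ctrl.get_obs(); print(o['t'],o['ee_pos'],o['orientation'],o['ft_force'])
```

```text
3.1167 [514.6778321  195.07199479 150.4428021 ] [-2.19042023  0.06450748  2.19400015] [-0.31095265 -0.5329081   0.58173844]
```

View pics/c2.png

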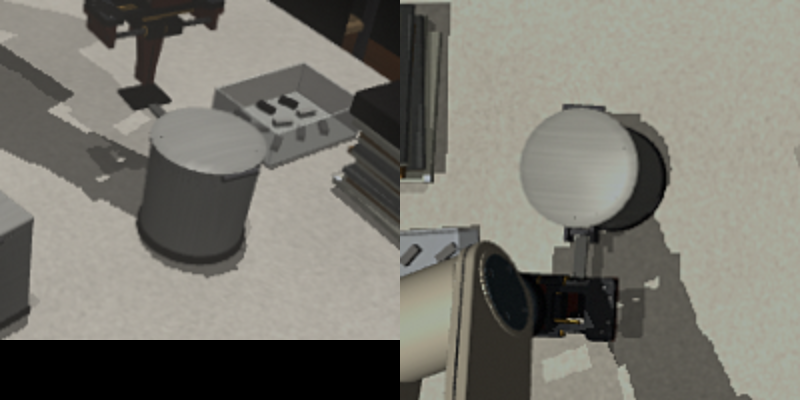

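The closed fingers sit directly over the round paddle (composite ~(145,85)), clear of the lid. Now I'll press it down.

Request:
apply_moves --increments '[{"gripper": 0,"delta_pos": [1.2,0,0],"dr": [0,0,0]},{"gripper": 0,"delta_pos": [0.8,0,0],"dr": [0,0,0]},{"gripper": 0,"delta_pos": [0.5,0,0],"dr": [0,0,0]},{"gripper": 0,"delta_pos": [0.5,0,0],"dr": [0,0,0]},{"gripper": 0,"delta_pos": [0.5,0,0],"dr": [0,0,0]}]'

```text
t: 3.53
ee_pos: [515.8, 195.5, 116.7]
orientation: [-2.193, 0.065, 2.189]
ft_force: [-2.4, -1.8, 10.9]
width: 0.5
```

Request:
apply_moves --increments '[{"gripper": 0,"delta_pos": [0.4,0,0],"dr": [0,0,0]},{"gripper": 0,"delta_pos": [0.4,0,0],"dr": [0,0,0]},{"gripper": 0,"delta_pos": [0.3,0,0],"dr": [0,0,0]},{"gripper": 0,"delta_pos": [0.2,0,0],"dr": [0,0,0]},{"gripper": 0,"delta_pos": [0,0,0],"dr": [0,0,0]}]'

```text
t: 3.95
ee_pos: [517.0, 195.7, 103.7]
orientation: [-2.195, 0.064, 2.186]
ft_force: [1.1, -1.2, 5.2]
width: 0.1
```

Run:
```python
from h import *
d=grab('scene'); P=cloud(d); o=ctrl.get_obs(); print(o['t'],o['ee_pos'],o['ft_force'])
q=P[(abs(P[...,0]-700)<70)&(abs(P[...,1]-185)<75)&(P[...,2]>175)]
if len(q): print(len(q),q.mean(0),q.max(0)); s=np.linalg.svd(q-np.median(q,0),full_matrices=False)[2][2]; print('tilt',np.arccos(abs(s[2])))
cv2.imwrite('pics/c3.png',cv2.resize(d['img'][80:270,280:500,::-1],None,fx=2.5,fy=2.5))
```

```text
4.0 [517.01296795 195.72656445 103.83478795] [ 1.58915067 -0.69019841  5.18962857]
2186 [716.96912867 175.21659425 221.92681948] [744.14745777 251.36903173 273.89570833]
tilt 1.106045118398905
```

View pics/c3.png

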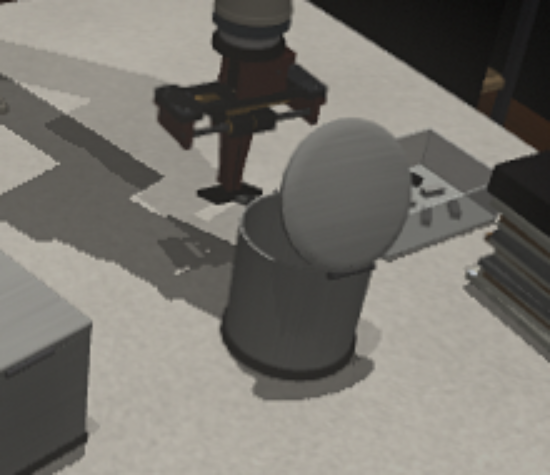

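The lid is up about 1.1 rad, at crop (345,195), and the force is 5 N. I'll press the remaining few millimetres to the stop.

Request:
apply_moves --increments '[{"gripper": 0,"delta_pos": [0.15,0,0],"dr": [0,0,0]},{"gripper": 0,"delta_pos": [0.15,0,0],"dr": [0,0,0]},{"gripper": 0,"delta_pos": [0.1,0,0],"dr": [0,0,0]},{"gripper": 0,"delta_pos": [0,0,0],"dr": [0,0,0]},{"gripper": 0,"delta_pos": [0,0,0],"dr": [0,0,0]}]'

```text
t: 4.42
ee_pos: [517.6, 195.8, 101.9]
orientation: [-2.197, 0.064, 2.184]
ft_force: [-3.1, -2.3, 25.4]
width: 0.5
```

```bash
cat > tilt.py <<'E'
from h import *
d=grab('scene'); P=cloud(d); o=ctrl.get_obs(); print(o['t'],o['ee_pos'],o['ft_force'])
q=P[(abs(P[...,0]-700)<70)&(abs(P[...,1]-185)<75)&(P[...,2]>175)]
if len(q)>50: s=np.linalg.svd(q-np.median(q,0),full_matrices=False)[2][2]; print(len(q),'tilt',np.arccos(abs(s[2])))
E
python3 tilt.py
```

```text
4.4667 [517.60871274 195.77464348 101.95500728] [-3.01611402 -3.88873392 24.53294166]
2182 tilt 1.1590361544516932
```

The lever is on its stop: the force has risen to 25 N and the tilt is 1.16 rad. Holding for about 3.3 s.

Request:
apply_moves --increments '[{"gripper": 0,"delta_pos": [-0.05,0,0],"dr": [0,0,0]},{"gripper": 0,"delta_pos": [0,0,0],"dr": [0,0,0]},{"gripper": 0,"delta_pos": [0,0,0],"dr": [0,0,0]},{"gripper": 0,"delta_pos": [0,0,0],"dr": [0,0,0]},{"gripper": 0,"delta_pos": [0,0,0],"dr": [0,0,0]}]'

```text
t: 4.88
ee_pos: [517.6, 195.8, 102.0]
orientation: [-2.196, 0.064, 2.184]
ft_force: [-1.2, -3.7, 21.1]
width: 0.4
```

Request:
apply_moves --increments '[{"gripper": 0,"delta_pos": [0,0,0],"dr": [0,0,0]},{"gripper": 0,"delta_pos": [0,0,0],"dr": [0,0,0]},{"gripper": 0,"delta_pos": [0,0,0],"dr": [0,0,0]},{"gripper": 0,"delta_pos": [0,0,0],"dr": [0,0,0]},{"gripper": 0,"delta_pos": [0,0,0],"dr": [0,0,0]}]'

```text
t: 5.3
ee_pos: [517.6, 195.8, 102.1]
orientation: [-2.196, 0.064, 2.184]
ft_force: [-1.6, -3.9, 21.5]
width: 0.4
```

Request:
apply_moves --increments '[{"gripper": 0,"delta_pos": [0,0,0],"dr": [0,0,0]},{"gripper": 0,"delta_pos": [0,0,0],"dr": [0,0,0]},{"gripper": 0,"delta_pos": [0,0,0],"dr": [0,0,0]},{"gripper": 0,"delta_pos": [0,0,0],"dr": [0,0,0]},{"gripper": 0,"delta_pos": [0,0,0],"dr": [0,0,0]}]'

```text
t: 5.72
ee_pos: [517.6, 195.8, 102.1]
orientation: [-2.196, 0.064, 2.184]
ft_force: [-1.8, -2.8, 20.8]
width: 0.9
```

Request:
apply_moves --increments '[{"gripper": 0,"delta_pos": [0,0,0],"dr": [0,0,0]},{"gripper": 0,"delta_pos": [0,0,0],"dr": [0,0,0]},{"gripper": 0,"delta_pos": [0,0,0],"dr": [0,0,0]},{"gripper": 0,"delta_pos": [0,0,0],"dr": [0,0,0]},{"gripper": 0,"delta_pos": [0,0,0],"dr": [0,0,0]}]'

```text
t: 6.13
ee_pos: [517.6, 195.8, 102.1]
orientation: [-2.196, 0.064, 2.184]
ft_force: [-1.6, -3.5, 21.2]
width: 0.5
```

Request:
apply_moves --increments '[{"gripper": 0,"delta_pos": [0,0,0],"dr": [0,0,0]},{"gripper": 0,"delta_pos": [0,0,0],"dr": [0,0,0]},{"gripper": 0,"delta_pos": [0,0,0],"dr": [0,0,0]},{"gripper": 0,"delta_pos": [0,0,0],"dr": [0,0,0]},{"gripper": 0,"delta_pos": [0,0,0],"dr": [0,0,0]}]'

```text
t: 6.55
ee_pos: [517.5, 195.7, 102.1]
orientation: [-2.196, 0.064, 2.184]
ft_force: [-1.9, -4.3, 19.9]
width: 0.6
```

Request:
apply_moves --increments '[{"gripper": 0,"delta_pos": [0,0,0],"dr": [0,0,0]},{"gripper": 0,"delta_pos": [0,0,0],"dr": [0,0,0]},{"gripper": 0,"delta_pos": [0,0,0],"dr": [0,0,0]},{"gripper": 0,"delta_pos": [0,0,0],"dr": [0,0,0]},{"gripper": 0,"delta_pos": [0,0,0],"dr": [0,0,0]}]'

```text
t: 6.97
ee_pos: [517.6, 195.8, 102.1]
orientation: [-2.196, 0.064, 2.184]
ft_force: [-2.4, -3.8, 20.3]
width: 0.2
```

Request:
apply_moves --increments '[{"gripper": 0,"delta_pos": [0,0,0],"dr": [0,0,0]},{"gripper": 0,"delta_pos": [0,0,0],"dr": [0,0,0]},{"gripper": 0,"delta_pos": [0,0,0],"dr": [0,0,0]},{"gripper": 0,"delta_pos": [0,0,0],"dr": [0,0,0]},{"gripper": 0,"delta_pos": [0,0,0],"dr": [0,0,0]}]'

```text
t: 7.38
ee_pos: [517.6, 195.8, 102.1]
orientation: [-2.196, 0.064, 2.184]
ft_force: [-2.0, -2.4, 20.2]
width: 0.4
```

Request:
apply_moves --increments '[{"gripper": 0,"delta_pos": [0,0,0],"dr": [0,0,0]},{"gripper": 0,"delta_pos": [0,0,0],"dr": [0,0,0]},{"gripper": 0,"delta_pos": [0,0,0],"dr": [0,0,0]},{"gripper": 0,"delta_pos": [0,0,0],"dr": [0,0,0]},{"gripper": 0,"delta_pos": [0,0,0],"dr": [0,0,0]}]'

```text
t: 7.8
ee_pos: [517.6, 195.8, 102.1]
orientation: [-2.196, 0.064, 2.184]
ft_force: [-2.4, -3.0, 20.6]
width: 0.3
```

```bash
python3 tilt.py
```

```text
7.85 [517.56075941 195.79074412 102.04792041] [-2.0747873  -4.07470358 20.52142229]
2183 tilt 1.158161576461762
```

The lid was held for over 3.5 s. Releasing: straight up, then back toward the base.

Request:
apply_moves --increments '[{"gripper": 0,"delta_pos": [-1.5,0,0],"dr": [0,0,0]},{"gripper": 0,"delta_pos": [-2.5,0,0.5],"dr": [0,0,0]},{"gripper": 0,"delta_pos": [-3,0,1],"dr": [0,0,0]},{"gripper": 0,"delta_pos": [-3,0,2],"dr": [0,0,0]},{"gripper": 0,"delta_pos": [-2,0,3],"dr": [0,0,0]}]'

```text
t: 8.27
ee_pos: [452.2, 199.9, 221.9]
orientation: [-2.195, 0.065, 2.185]
ft_force: [0.3, 1.0, 0.1]
width: 0.5
```

Request:
apply_moves --increments '[{"gripper": 0,"delta_pos": [0,0,2],"dr": [0,0,0]},{"gripper": 0,"delta_pos": [0,0,2],"dr": [0,0,0]},{"gripper": 0,"delta_pos": [0,0,0],"dr": [0,0,0]},{"gripper": 0,"delta_pos": [0,0,0],"dr": [0,0,0]},{"gripper": 0,"delta_pos": [0,0,0],"dr": [0,0,0]}]'

```text
t: 8.68
ee_pos: [411.3, 202.0, 219.5]
orientation: [-2.192, 0.065, 2.189]
ft_force: [0.5, -0.2, -0.2]
width: 0.4
```

Request:
apply_moves --increments '[{"gripper": 0,"delta_pos": [0,0,0],"dr": [0,0,0]},{"gripper": 0,"delta_pos": [0,0,0],"dr": [0,0,0]},{"gripper": 0,"delta_pos": [0,0,0],"dr": [0,0,0]},{"gripper": 0,"delta_pos": [0,0,0],"dr": [0,0,0]},{"gripper": 0,"delta_pos": [0,0,0],"dr": [0,0,0]}]'

```text
t: 9.1
ee_pos: [410.5, 201.7, 219.0]
orientation: [-2.19, 0.066, 2.191]
ft_force: [-1.1, 0.1, -0.1]
width: 0.6
```

Request:
apply_moves --increments '[{"gripper": 0,"delta_pos": [0,0,0],"dr": [0,0,0]},{"gripper": 0,"delta_pos": [0,0,0],"dr": [0,0,0]},{"gripper": 0,"delta_pos": [0,0,0],"dr": [0,0,0]},{"gripper": 0,"delta_pos": [0,0,0],"dr": [0,0,0]},{"gripper": 0,"delta_pos": [0,0,0],"dr": [0,0,0]}]'

```text
t: 9.52
ee_pos: [410.3, 201.8, 219.2]
orientation: [-2.191, 0.066, 2.191]
ft_force: [-1.2, 0.0, 0.0]
width: 0.7
```

Request:
apply_moves --increments '[{"gripper": 0,"delta_pos": [0,0,0],"dr": [0,0,0]},{"gripper": 0,"delta_pos": [0,0,0],"dr": [0,0,0]},{"gripper": 0,"delta_pos": [0,0,0],"dr": [0,0,0]},{"gripper": 0,"delta_pos": [0,0,0],"dr": [0,0,0]},{"gripper": 0,"delta_pos": [0,0,0],"dr": [0,0,0]}]'

```text
t: 9.93
ee_pos: [410.3, 201.7, 219.2]
orientation: [-2.191, 0.066, 2.191]
ft_force: [-0.1, 0.4, 0.4]
width: 0.7
```

Request:
apply_moves --increments '[{"gripper": 0,"delta_pos": [0,0,0],"dr": [0,0,0]},{"gripper": 0,"delta_pos": [0,0,0],"dr": [0,0,0]},{"gripper": 0,"delta_pos": [0,0,0],"dr": [0,0,0]},{"gripper": 0,"delta_pos": [0,0,0],"dr": [0,0,0]},{"gripper": 0,"delta_pos": [0,0,0],"dr": [0,0,0]}]'

```text
t: 10.35
ee_pos: [410.3, 201.7, 219.2]
orientation: [-2.191, 0.066, 2.191]
ft_force: [0.3, -0.5, 0.3]
width: 0.3
```

```bash
python3 tilt.py
python3 - <<'E'
from h import *
d=grab('top');P=cloud(d)
for nm,c in dict(round=(671,185),square=(670,-167),torch=(474,-414)).items():
    r=55 if nm!='torch' else 20
    q=P[(np.hypot(P[...,0]-c[0],P[...,1]-c[1])<r)&(P[...,2]>110)]; s=np.linalg.svd(q-q.mean(0),full_matrices=False)[2][2]
    print(nm,len(q),q.mean(0).round(1),'tilt',np.arccos(abs(s[2])).round(3))
q=P[(np.hypot(P[...,0]-474,P[...,1]+414)<40)&(abs(P[...,2]-146)<8)];print('torch head',np.median(q,0))
s=np.load('pics/scene.npy',allow_pickle=True).item()['img'];cv2.imwrite('pics/f.png',s[:,:,::-1])
E
```

```text
10.4 [410.30590515 201.75689652 219.18469197] [-0.44867658  0.52760942  0.42368877]
round 1654 [670.6 184.4 152.9] tilt 0.002
square 1733 [ 669.8 -166.9  150.8] tilt 0.002
torch 235 [ 474.  -413.9  146.5] tilt 0.012
torch head [ 474.15466108 -414.19001302  145.90445877]
```

View pics/f.png

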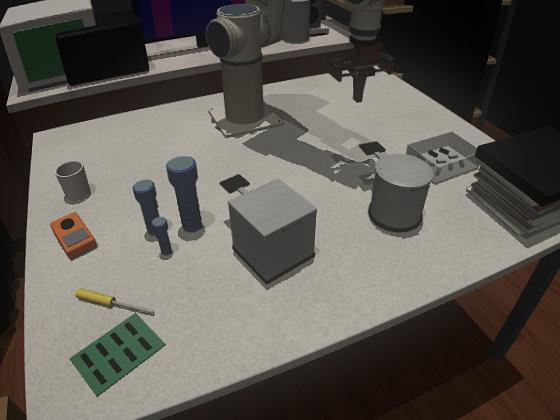

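The round lid at (402,170) is shut, the paddle at (372,148) is back up, the square bin and torches are unmoved, and the arm is clear. Handing in.

```bash
python3 -c "
from workcell import ctrl
print(ctrl.close_job())"
```

```text
the job is handed in; nothing more can be done
None
```

I pressed the round bin's paddle down to its stop with the closed fingers and held the lid up at about 1.16 rad from t≈4.4 s to 7.85 s. It was already up 1.1 rad at 4.0 s. I then let go, backed away and handed the job in at about t = 10.4 s.

The last checks before handing in showed nothing wrong:
- **Lids:** the round and square lids both measured a tilt of 0.002 rad, so both are shut.
- **Torch:** the 146 mm torch is upright and within 1 mm of where it was.
- **Robot:** the arm is well clear, with no contact force beyond sensor noise.

The tilt at the stop measured 1.16 rad against the nominal 1.19. That gap is small, and the force rising to 20–25 N there showed the lever was on its stop.

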